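# Clamp the filter mount and seat its bayonet collar

### The job

Crank the screw clamp clockwise until its jaw presses firmly on the foot of the filter mount, and only then put the knurled collar (the filter cell) upright over the mount's spigot and turn it until its hidden keyways drop over the pins. Push the collar fully home against its spring and finish while still holding it pushed down with the fingers, with the clamp still tight; leave the loupe and the two specimens where they stand.

Things in the scene. Friction and masses are not known exactly. Their poses are not given: they have to be found in the camera images.
- clamp_crank (a joint): crank of the screw clamp, rad; grows clockwise seen from above; each rad lowers the jaw 2.5 mm. Starts between 0 and 1.6, stays where it is left; friction about 3 N at the handle. The jaw meets the foot at about 4.0; its pad is sprung, so the clamping force then grows smoothly, about 30 N per rad from 4 N: 0.4 to 0.6 rad beyond is firmly tight, about 1.2 rad beyond the spring bottoms
- screw_axis (a point): point on the upright axis of the clamp's screw, 120 mm above the bench. Clamp: grey C-frame fixed to the bench; its arm (underside at 60, top at 86 mm, 44 mm wide) comes from a column 44 to 78 mm from the axis along this frame's +x (away from the robot); low foot flange out to 100 mm
- crank_knob (a point): point on the axis of the crank's upright round black handle, 16 mm in diameter, free to spin on its pin; 45 mm from the screw axis, 126 mm above the bench. The handle spans heights 100 to 145 mm, the crank arm below it 91 to 99 mm, the hub on the screw axis up to 107 mm. Cranking carries it round the screw axis in a level circle
- clamp_jaw: the clamp's jaw: screw with a sprung round steel pad, 28 mm in diameter, on its lower end (the pad gives up to 3 mm). Origin: on the screw axis, 22 mm below the free pad's underside: height 0 with the crank at 0, -10 mm when the pad just meets the foot, about -11 mm when tight
- mount: loose aluminium filter mount, 0.6 kg: a 12 mm thick foot, 50 mm wide, runs from a 74 mm disc under the spigot along its own +y to 185 mm; its far end lies under the jaw (screw axis about 145 mm from the spigot). On the disc a 56 mm boss, top 17 mm above the underside. Origin: underside, on the spigot's axis; z up
- spigot_top (a point): centre of the top of the mount's upright spigot, 45 mm above the mount's underside and bench; 32 mm in diameter, top 5 mm tapered to 23. Four radial pins, 4 mm thick, 5 mm long, along the mount's x and y axes, tops at 31 mm. Round its root a sprung steel ring, 44 mm in diameter, top at 22 mm: yields from 3 N, level with the boss (17 mm) at 8 N
- collar: filter cell: dark steel knurled collar, 50 mm in diameter, 42 high, 0.12 kg, upright on the bench, glass on top. Origin: centre of its underside; z up. Bore 35 mm wide, 30 deep, open below, with four hidden keyways 7 mm wide, 90 degrees apart, at an unknown angle about z: a quarter turn at most finds them (window 0.15 rad). Underside above the mount's: on the pins 31 mm, on the ring 22, home 17
- loupe: black loupe, 38 mm in diameter, 34 mm high, a bystander; origin: centre of its underside
- specimen_a: round black mounted specimen, 30 mm in diameter, 21 mm high, a bystander; origin: centre of its underside
- specimen_b: round black mounted specimen, 30 mm in diameter, 17 mm high, a bystander; origin: centre of its underside

How it is judged (in metres and radians):
On the way, in this order (a step that is already met when the one before it is completed fails the run):
1. the clamp's jaw presses on the mount's foot, before the collar is brought (contact force between clamp_jaw and mount above 8 N and horizontal distance between collar and spigot_top above 0.06 m), for 0.2 s.
2. the collar is over the spigot (horizontal distance between collar and spigot_top below 0.004 m and z of collar in the frame of mount below 0.036 m), for 0.1 s.
At the end, for the whole second after the job is handed in: Through the last second: jaw on the mount with over 6 N, mount flat, collar upright (0.1 rad), on the spigot axis (4 mm), its underside under 19 mm above the mount's underside (home is 17), fingers on the collar with over 3 N (contact force between clamp_jaw and mount above 6 N and z of collar in the frame of mount below 0.019 m and horizontal distance between collar and spigot_top below 0.004 m and angle between collar's own z axis and vertical below 0.1 rad and angle between mount's own z axis and vertical below 0.05 rad and contact force between the fingers and collar above 3 N); the arm keeps its last pose, push and grip.
It fails at once if the loupe or a specimen is moved more than 30 mm (distance of any of loupe, specimen_a, specimen_b from where it was at the start of the episode above 0.03 m).
It also fails if it takes over 72 s, if anything falls off the work surface, if the arm or the gripper's body presses on something with over 40 N, if the wrist force passes 120 N, or if a joint passes its speed limit or range.

### The arm

A 6-joint arm with a two-finger parallel gripper is mounted at the origin on a cart in front of the work surface, level with it; the furniture and walls round the work are solid. World frame = base frame: x ahead of the robot, y to its left, z up, the work surface at z = 0. Lengths are in mm, angles in degrees, forces in N, time in s.
With the tool pointing down it reaches from about 375 to 925 mm from the base axis. Payload 5.7 kg.
Tool frame: the origin (TCP) lies between the finger pads; the fingertips stand 8 mm ahead of it and the grasp point (between the pads) lies 11 mm behind it; z points along the fingers, y is the line along which they close (so a half turn about z gives the same grasp; the last joint's range is limited). The gripper opens to 88 mm and grips with 3 to 60 N. Pads are 20 mm wide; open, the fingers measure 115 mm over their backs; the gripper's body (75 mm by 178 mm) begins 61 mm behind the grasp point.
Start: joints at [69.036, 20.558, 86.54, -0, 72.909, -6.595], TCP at [148.902, 581.198, 230.623] pointing down, gripper open.
Joint ranges: [-170.27, 170.27], [-57.76, 135], [12.27, 136.19], [-55.21, 235.2], [11.17, 155.16], [-170.74, 170.74]. Speed limits (degrees/s): [136.94, 136.94, 180, 180, 180, 180].

### API

Orientations are given as a 3x3 rotation matrix whose columns are the frame's x, y, z axes.
In Python, from cell import r gives the robot as it stands. The module is installed in compiled form; this text tells all that it offers.
- The arm moves only by the tool arm_command, never from a script. Its argument "rows" is a list of rows, each a list of 3 entries, a list of its own where there are three numbers: the shift along the tool's x, y, z in cm, then the turn about the tool's z in degrees, then the finger opening in cm, from 0 to 8.78. A call has 1 to 12 rows; each row is the pose to reach, as a shift and turn from the pose commanded when the call began, along the tool's axes at that moment; what a row does not reach only later rows make up. A row lasts 1/10 s, in which the tool goes at most 50 mm and 8.59 degrees, less where a joint would pass 70% of its speed; a pose out of reach is approached as far as the arm can. A call with a gripper value outside its range is refused whole. The fingers move at their own pace and stop on an object; "squeeze" is the grip in N (left out, the last holds). Time passes only in rows, so rows that repeat a pose let the fingers close. It gives the time, the measured TCP pose, the force, the opening and the grip force at its end, in the units of the state.
- r.read_state(): the state, without advancing time (a new reading comes with each control period).
- r.grab_frame(name): name is "scene" or "top"; returns the picture (400x640x3 uint8, red, green, blue); there is no depth.
- r.camera_info(name): a dict with "fx", "fy", "cx", "cy" (pixels), "rvec" (rotation vector, rad) and "tvec" (3), from world to camera coordinates, as OpenCV has them. Camera axes: x right, y down, z forward; pixel columns grow to the right and rows downward; lengths in mm; the calibration is good to about 2 mm. A picture is of the moment at which its call begins. camera_info takes no time and is no camera call.
- r.finish_job(): hands the job in; it is judged then, once.
Trained networks look in the newest picture that a camera, given by its name, has taken for a name from the list of things; names that differ only in an ending like _2 or _b are one class to them, and where a whole thing is asked for, a point or a joint stands for the part that bears it (a point fixed in the world has none). Each returns a list of dicts, best first, with "score" (0 to 1); they miss things now and then, are a little off and sometimes report something else, mostly with a low value. They report only what shows in the picture. A call takes as long as a camera call.
- r.look_for(camera, thing): "at" ([column, row] as shares, 0 to 1, of the picture: columns of its width, rows of its height, amid what is visible of it).
- r.silhouettes(camera, thing): "pixels" (400x640 bool, what is visible of it) and "at" ([column, row] as shares, 0 to 1, of the picture: columns of its width, rows of its height, amid what is visible of it).
The state is a dict: "time": time; "joint_positions": joint angles; "joint_velocities": joint speeds; "tau": joint torques, N m; "eef_pos": TCP position; "ee_rot": TCP orientation; "force": force on the tool from outside, world axes, zero at the start; "torque": the same for the moment, N m; "finger_gap": finger opening in mm; "grasp_force": force on a finger pad.
Only numpy, scipy, OpenCV 4.12 (cv2) and the standard library are available. Lean on these libraries where they do the work, as an engineer would, in place of code of your own. Each camera call takes 0.05 s, during which the arm holds its last target. There are 200 camera calls.

## Working session

There is one attempt and no reset: what is moved stays moved. The work goes in short steps, Python scripts to look and compute and a tool call to move; the robot and the scene stay as the last step left them, time stands still between calls to the robot, and variables do not carry over. Pictures are saved under pics/ and viewed, at most 10 in all, crops included, and the job is handed in when it is done.

Besides the shell and the picture viewer there is one more tool, called in YAML: its name, and indented under it one key for each argument. arm_command: Moves the arm, as the interface text tells. Its arguments: {"type":"object","properties":{"rows":{"type":"array","items":{"type":"array"}},"squeeze":{"type":"number"}},"required":["rows"]}

```bash
mkdir -p pics
cat > h.py <<'E'
import numpy as np,cv2
from cell import r
def cam(n):
    c=r.camera_info(n);K=np.array([[c['fx'],0,c['cx']],[0,c['fy'],c['cy']],[0,0,1.]])
    return K,np.array(c['rvec'],float),np.array(c['tvec'],float)
def toplane(n,uv,z):
    K,rv,t=cam(n);R=cv2.Rodrigues(rv)[0];d=R.T@np.linalg.solve(K,[uv[0],uv[1],1]);o=-R.T@t
    return (o+d*(z-o[2])/d[2]).round(1)
def proj(n,p):
    K,rv,t=cam(n);return cv2.projectPoints(np.array(p,float).reshape(-1,1,3),rv,t,K,None)[0].reshape(-1,2)
def snap(n,f=None):
    im=r.grab_frame(n)
    if f: cv2.imwrite('pics/'+f,cv2.cvtColor(im,cv2.COLOR_RGB2BGR))
    return im
E
python3 - <<'E'
from h import *
Z=dict(screw_axis=120,crank_knob=126,clamp_jaw=15,mount=6,spigot_top=45,collar=21,loupe=17,specimen_a=10)
for c in ('scene','top'):
    snap(c,c+'1.png')
    K,rv,t=cam(c);print(c,'cam at',(-cv2.Rodrigues(rv)[0].T@t).round())
    for n,z in Z.items():
        for d in r.look_for(c,n)[:3]:
            uv=np.array(d['at'])*[640,400];print(n,round(d['score'],2),uv.round(1),toplane(c,uv,z))
s=r.read_state();print(s)
E
```

```text
scene cam at [  48. -706.  446.]
screw_axis 0.76 [309.8 203.9] [543.  -56.8 120. ]
crank_knob 0.52 [278.8 191.5] [529.5  34.7 126. ]
mount 0.7 [295.9 221.3] [617.8 101.6   6. ]
spigot_top 0.74 [319.2 238.8] [549.9 -75.3  45. ]
collar 0.73 [361.2 284.6] [ 518.6 -232.3   21. ]
collar 0.33 [306.8 206.6] [675.9 130.6  21. ]
loupe 0.63 [245.2 251.9] [429.8  27.   17. ]
specimen_a 0.7 [259.5 262. ] [435.5 -19.7  10. ]
specimen_a 0.68 [290.2 281.7] [ 438.4 -123.3   10. ]
specimen_a 0.37 [307.3 206.6] [693.1 151.3  10. ]
top cam at [ 409. -105. 1241.]
screw_axis 0.59 [263.1 166.5] [626.6  53.7 120. ]
crank_knob 0.68 [256.3 187.2] [574.7  68.  126. ]
crank_knob 0.21 [380.  219.1] [ 500.1 -229.   126. ]
mount 0.95 [300.4 191.9] [580.7 -31.4   6. ]
spigot_top 0.98 [297.4 190.6] [578.6 -25.9  45. ]
collar 0.61 [381.4 217.8] [ 512.  -244.2   21. ]
loupe 0.73 [265.9 242.6] [445.2  56.   17. ]
loupe 0.47 [330.2 241.5] [ 449.5 -111.3   17. ]
specimen_a 0.63 [300.9 250.1] [426.8 -35.1  10. ]
specimen_a 0.61 [328.4 244.6] [ 441.6 -106.7   10. ]
{'time': 0.9, 'joint_positions': array([ 6.90370606e+01,  2.05573956e+01,  8.65394773e+01,  4.17288054e-04,
        7.29077180e+01, -6.59460872e+00]), 'joint_velocities': array([ 9.69131799e-02, -2.17027773e-05,  1.37829686e-02, -8.45621064e-02,
       -4.10408861e-02,  3.06256444e-02]), 'tau': array([ 9.64197061e-04, -5.15317404e+01, -2.71130848e+01,  6.77004154e-02,
        2.40440288e-02,  5.73237594e-05]), 'eef_pos': array([148.8882929 , 581.21072706, 230.62666185]), 'ee_rot': array([[-9.68719941e-01,  2.48156553e-01, -3.51670176e-05],
       [ 2.48156555e-01,  9.68719938e-01, -7.23326176e-05],
       [ 1.61171781e-05, -7.87969749e-05, -9.99999997e-01]]), 'force': array([0.01130245, 0.06767979, 0.00143909]), 'torque': array([0.03011007, 0.00337817, 0.03196603]), 'grasp_force': 0.0, 'finger_gap': 87.69811128123624}
```

Run:
```python
import cv2
a=cv2.imread('pics/top1.png')[120:280,220:420];cv2.imwrite('pics/t1c.png',cv2.resize(a,None,fx=3.7,fy=3.7,interpolation=cv2.INTER_CUBIC))
a=cv2.imread('pics/scene1.png')[150:310,220:420];cv2.imwrite('pics/s1c.png',cv2.resize(a,None,fx=3.7,fy=3.7,interpolation=cv2.INTER_CUBIC))
```

```text
(no output)
```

View pics/t1c.png

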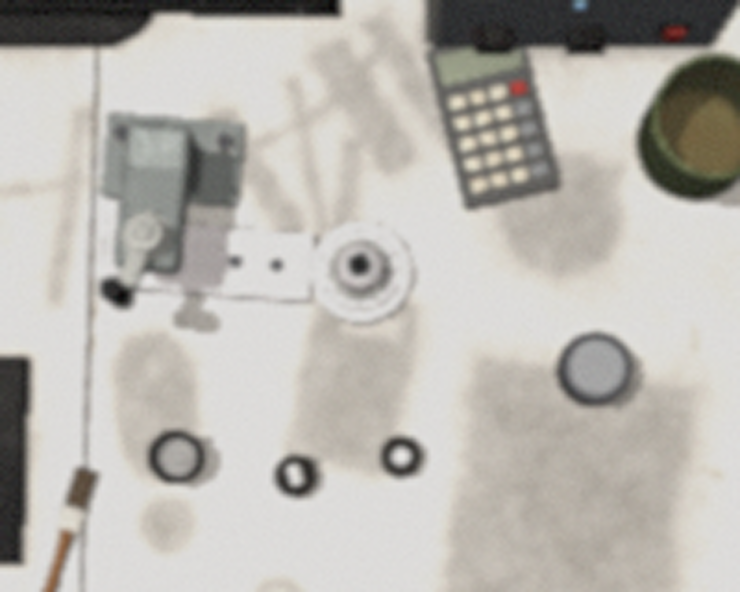

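View pics/s1c.png

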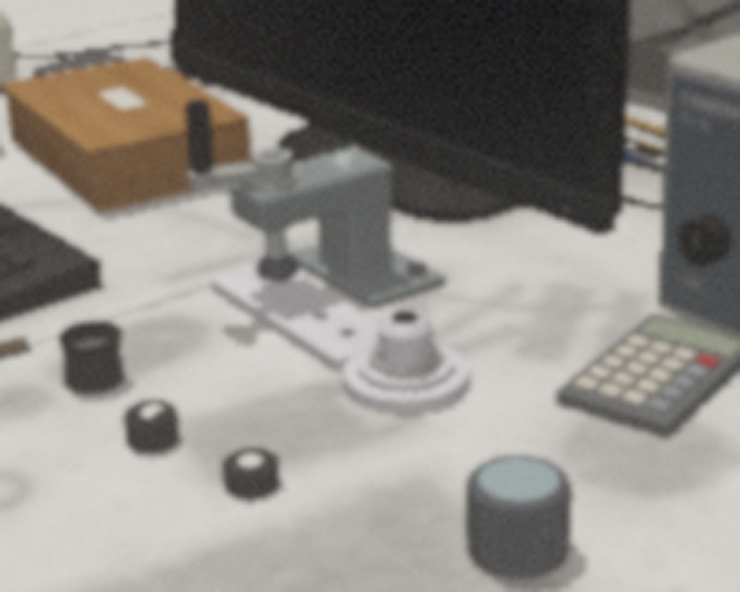

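Run:
```python
from h import *
f=lambda x,y:(220+x/3.7,120+y/3.7)
g=lambda x,y:(220+x/3.7,150+y/3.7)
for n,a,z in [('hub',(144,232),107),('knobtop',(116,292),140),('spig',(358,264),45),('collar',(596,369),42),('loupe',(177,456),34),('sa',(297,475),19),('sb',(401,456),19)]:
    print('top',n,toplane('top',f(*a),z))
for n,a,z in [('hub',(275,154),107),('knobmid',(200,140),122),('spig',(404,317),45),('collar',(519,480),42)]:
    print('sc',n,toplane('scene',g(*a),z))
# silhouettes of collar, loupe etc
for c in ('top',):
  for n,z in [('crank_knob',126),('collar',21),('loupe',17),('specimen_a',10)]:
    for d in r.silhouettes(c,n)[:2]:
        m=d['pixels'];ys,xs=np.where(m);print(n,round(d['score'],2),m.sum(),xs.min(),xs.max(),ys.min(),ys.max())
# template check: project circles
im=cv2.imread('pics/top1.png')
```

```text
top hub [588.7  64.8 107. ]
top knobtop [544.4  76.9 140. ]
top spig [577.  -75.8  45. ]
top collar [ 505.3 -241.    42. ]
top loupe [443.1  48.8  34. ]
top sa [431.  -33.9  19. ]
top sb [ 444.9 -106.7   19. ]
sc hub [583.7  53.2 107. ]
sc knobmid [541.4  71.3 122. ]
sc spig [574.9 -78.2  45. ]
sc collar [ 505.1 -243.4   42. ]
crank_knob 0.66 184 247 263 178 202
collar 0.87 330 371 390 210 229
loupe 0.59 138 261 274 237 249
specimen_a 0.6 1380 248 331 179 207
specimen_a 0.5 107 322 333 238 248
```

arm_command:
  rows:
    - [[-2,-1.5,0],-1,8.7]
    - [[-6,-4.5,0],-3,8.7]
    - [[-10.2,-7.8,0],-5,8.7]
    - [[-14,-11,0],-7,8.7]
    - [[-18,-14,0],-9,8.7]
    - [[-22,-17,0],-11,8.7]
    - [[-26,-20,0],-13,8.7]
    - [[-30,-23.2,0],-14.4,8.7]
    - [[-34,-26.2,0],-14.4,8.7]
    - [[-38,-29.3,0],-14.4,8.7]
    - [[-42,-32.4,0],-14.4,8.7]
    - [[-46,-35.5,0],-14.4,8.7]

```text
time: 2.3
eef_pos: [503.8, 126.1, 230.9]
ee_rot: [[-1.0, -0.0, 0.001], [-0.0, 1.0, 0.0], [-0.001, 0.0, -1.0]]
force: [1.0, 0.4, 0.3]
finger_gap: 86.9
grasp_force: 0.0
```

arm_command:
  rows:
    - [[-2,-2.4,0],0,8.7]
    - [[-3.5,-4.2,0],0,8.7]
    - [[-3.86,-4.7,0],0,8.7]
    - [[-3.86,-4.7,2],0,8.7]
    - [[-3.86,-4.7,5],0,8.7]
    - [[-3.86,-4.7,8],0,8.7]
    - [[-3.86,-4.7,10],0,8.7]
    - [[-3.86,-4.7,11.2],0,8.7]
    - [[-3.86,-4.7,11.4],0,8.7]

```text
time: 3.2
eef_pos: [539.9, 81.6, 115.5]
ee_rot: [[-1.0, -0.001, -0.003], [-0.001, 1.0, 0.0], [0.003, 0.0, -1.0]]
force: [-0.6, 0.2, 0.6]
finger_gap: 86.7
grasp_force: 0.0
```

Run:
```python
from h import *
im=snap('scene','s2.png');t=snap('top','t2.png')
a=cv2.resize(im[130:260,220:380],None,fx=2.4,fy=2.4,interpolation=2);b=cv2.resize(t[120:250,200:360],None,fx=2.4,fy=2.4,interpolation=2)
cv2.imwrite('pics/b2.png',np.hstack([a,b])[:,:,::-1])
```

```text
(no output)
```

View pics/b2.png

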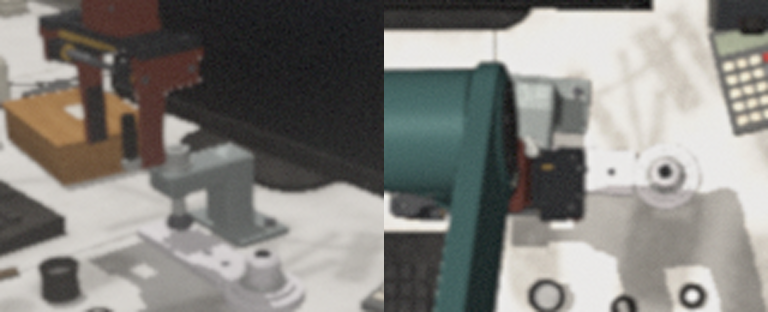

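arm_command:
  rows:
    - [[-0.5,-0.5,0],0,8.7]
    - [[-0.5,-0.5,0],0,8.7]
    - [[-0.5,-0.5,0],0,4]
    - [[-0.5,-0.5,0],0,2.5]
    - [[-0.5,-0.5,0],0,1.5]
    - [[-0.5,-0.5,0],0,1.0]
    - [[-0.5,-0.5,0],0,1.0]
    - [[-0.5,-0.5,0],0,1.0]
    - [[-0.5,-0.5,0],0,1.0]
  squeeze: 15

```text
time: 4.2
eef_pos: [546.2, 76.0, 116.6]
ee_rot: [[-1.0, -0.001, -0.0], [-0.001, 1.0, -0.0], [0.0, -0.0, -1.0]]
force: [-1.4, -0.1, -0.6]
finger_gap: 34.5
grasp_force: 0.0
```

arm_command:
  rows:
    - [[0,0,0],0,1.0]
    - [[0,0,0],0,1.0]
    - [[0,0,0],0,1.0]
    - [[0,0,0],0,1.0]
    - [[0,0,0],0,1.0]
    - [[0,0,0],0,1.0]

```text
time: 4.8
eef_pos: [546.2, 76.1, 116.6]
ee_rot: [[-1.0, -0.001, -0.0], [-0.001, 1.0, 0.0], [0.0, 0.0, -1.0]]
force: [0.4, 3.2, -0.1]
finger_gap: 15.9
grasp_force: 15.0
```

```bash
cat > circ.py <<'E'
import numpy as np,sys
# cx cy x0 y0 dphi n R: rows relative to (x0,y0)
cx,cy,x0,y0,st,n,R=map(float,sys.argv[1:])
p0=np.arctan2(y0-cy,x0-cx)
for k in range(1,int(n)+1):
    p=p0-np.radians(st)*k;X=cx+R*np.cos(p);Y=cy+R*np.sin(p)
    print([round(-(X-x0)/10,2),round((Y-y0)/10,2)],end=' ')
print(np.degrees(p))
E
python3 circ.py 589 64.5 546 76 7.5 12 44.5
```

```text
[np.float64(-0.19), np.float64(0.55)] [np.float64(-0.45), np.float64(1.07)] [np.float64(-0.77), np.float64(1.56)] [np.float64(-1.15), np.float64(2.0)] [np.float64(-1.59), np.float64(2.38)] [np.float64(-2.07), np.float64(2.7)] [np.float64(-2.6), np.float64(2.96)] [np.float64(-3.15), np.float64(3.15)] [np.float64(-3.72), np.float64(3.26)] [np.float64(-4.3), np.float64(3.3)] [np.float64(-4.88), np.float64(3.26)] [np.float64(-5.45), np.float64(3.15)] 75.0271242332131
```

arm_command:
  rows:
    - [[-0.19,0.55,0],0,1.0]
    - [[-0.45,1.07,0],0,1.0]
    - [[-0.77,1.56,0],0,1.0]
    - [[-1.15,2.0,0],0,1.0]
    - [[-1.59,2.38,0],0,1.0]
    - [[-2.07,2.7,0],0,1.0]
  squeeze: 20

```text
time: 5.4
eef_pos: [565.2, 104.4, 116.6]
ee_rot: [[-1.0, -0.0, -0.004], [-0.0, 1.0, 0.001], [0.004, 0.001, -1.0]]
force: [-6.3, 3.0, 6.1]
finger_gap: 15.8
grasp_force: 20.0
```

arm_command:
  rows:
    - [[-0.53,0.29,0],0,1.0]
    - [[-1.08,0.5,0],0,1.0]
    - [[-1.65,0.63,0],0,1.0]
    - [[-2.23,0.68,0],0,1.0]
    - [[-2.81,0.64,0],0,1.0]
    - [[-3.39,0.53,0],0,1.0]
    - [[-3.39,0.53,0],0,1.0]

```text
time: 6.1
eef_pos: [602.2, 110.4, 116.7]
ee_rot: [[-1.0, -0.0, 0.002], [-0.0, 1.0, 0.003], [-0.002, 0.003, -1.0]]
force: [0.2, 5.1, -1.1]
finger_gap: 15.6
grasp_force: 20.0
```

```bash
sed -i 's/\[round(-(X-x0)\/10,2),round((Y-y0)\/10,2)\]/[float(round(-(X-x0)\/10,2)),float(round((Y-y0)\/10,2))]/' circ.py; python3 circ.py 590 67 602.2 110.4 7.5 24 45
```

```text
[-0.55, -0.2] [-1.08, -0.47] [-1.56, -0.8] [-2.0, -1.2] [-2.38, -1.64] [-2.7, -2.14] [-2.96, -2.67] [-3.14, -3.23] [-3.25, -3.81] [-3.28, -4.4] [-3.23, -4.98] [-3.11, -5.56] [-2.92, -6.11] [-2.65, -6.64] [-2.32, -7.12] [-1.92, -7.56] [-1.48, -7.94] [-0.98, -8.26] [-0.45, -8.52] [0.11, -8.7] [0.69, -8.81] [1.28, -8.84] [1.86, -8.79] [2.44, -8.67] -105.70099125499031
```

arm_command:
  rows:
    - [[-0.55,-0.18,0],0,1.0]
    - [[-1.08,-0.45,0],0,1.0]
    - [[-1.56,-0.78,0],0,1.0]
    - [[-2.0,-1.2,0],0,1.0]
    - [[-2.38,-1.64,0],0,1.0]
    - [[-2.7,-2.14,0],0,1.0]
    - [[-2.96,-2.67,0],0,1.0]
    - [[-3.14,-3.23,0],0,1.0]
    - [[-3.25,-3.81,0],0,1.0]
    - [[-3.28,-4.4,0],0,1.0]
    - [[-3.28,-4.4,0],0,1.0]
    - [[-3.28,-4.4,0],0,1.0]

```text
time: 7.3
eef_pos: [634.9, 63.5, 116.7]
ee_rot: [[-1.0, -0.0, 0.002], [-0.0, 1.0, -0.001], [-0.002, -0.001, -1.0]]
force: [6.3, -0.7, -4.3]
finger_gap: 15.8
grasp_force: 20.0
```

Run:
```python
from h import *
im=snap('scene','s3.png')
o=cv2.imread('pics/s1c.png')[150:380,150:480]
a=cv2.resize(im[150:310,220:420],None,fx=3.7,fy=3.7,interpolation=2)[150:380,150:480,::-1]
cv2.imwrite('pics/b3.png',np.hstack([o,a]))
# predicted v of pad underside (disc centre) vs foot top
for z in (12,15,18,22): print(z,((proj('scene',[590,67,z])[0]-[220,150])*3.7).round(1)-[150,150])
```

```text
12 [127.5 133.3]
15 [127.3 129.2]
18 [127. 125.]
22 [126.7 119.4]
```

View pics/b3.png

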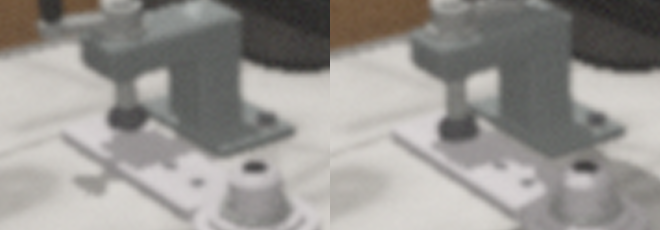

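Run:
```python
from h import *
th=np.linspace(0,2*np.pi,90)
for z in (12,14,16,18,20,22): 
    p=proj('scene',[[590+14*np.cos(t),67+14*np.sin(t),z] for t in th]);print(z,'bottom v',p[:,1].max().round(2),'u',p[:,0].min().round(1),p[:,0].max().round(1))
for f in ('s1.png' if 0 else 'scene1.png','s3.png'):
    g=cv2.imread('pics/'+f,0).astype(int);print(f);print(g[216:234,286:303])
```

```text
12 bottom v 229.06 u 289.2 300.8
14 bottom v 228.3 u 289.1 300.8
16 bottom v 227.54 u 289.1 300.7
18 bottom v 226.77 u 289.0 300.7
20 bottom v 226.01 u 289.0 300.7
22 bottom v 225.24 u 289.0 300.6
scene1.png
[[197 195 193 191 181 158 131 122 122 119 121 142 167 177 178 180 173]
 [195 193 192 189 180 158 131 121 121 121 119 132 156 162 161 161 159]
 [190 189 188 184 174 150 120 121 121 115 113 117 128 138 146 147 147]
 [187 187 185 177 154 122 104 108 111 110 100  92  96 111 130 137 144]
 [189 189 184 163 121  91  82  89  91  89  81  77  80  88 107 123 136]
 [196 196 185 151 104  82  82  81  82  80  79  79  72  79  94 110 121]
 [204 201 186 143  95  79  77  83  82  80  78  80  76  83 111 131 126]
 [206 203 188 149 102  79  79  80  83  83  82  79  82 106 146 169 159]
 [206 204 196 169 125  95  91  86  82  81  77  84 104 139 171 187 181]
 [206 205 201 189 163 138 125 110 100  96  98 108 133 158 180 179 174]
 [207 207 205 201 186 166 152 138 129 124 126 132 143 153 159 158 158]
 [208 207 205 200 185 162 151 147 144 143 144 145 148 147 150 151 151]
 [209 203 195 188 176 156 148 148 149 14
[... 972 characters left out ...]
196 163 110  83  81  82  83  84  80  74  76  92 131 168 176]
 [210 207 195 160 104  83  82  81  81  78  81  76  79  83 113 150 169]
 [210 207 197 164 110  78  78  79  80  79  75  75  78  87 114 142 157]
 [212 209 202 178 124  91  83  81  82  85  84  87  92 107 127 148 152]
 [212 206 192 176 141 115 108 103 102 105 108 115 121 133 144 152 154]
 [208 198 178 161 152 143 137 130 130 131 137 141 145 147 151 150 150]
 [202 197 178 164 158 151 149 148 148 147 149 151 150 150 150 151 150]
 [185 195 192 184 171 162 154 152 150 149 149 150 151 150 150 151 150]
 [160 176 189 196 193 175 161 154 151 151 150 151 151 150 153 151 150]
 [153 155 168 185 192 190 174 162 156 154 152 152 150 150 152 152 152]]
```

```bash
cat > pad.py <<'E'
from h import *
g=np.mean([cv2.cvtColor(snap('scene'),cv2.COLOR_RGB2GRAY).astype(float) for _ in range(4)],0)
v=np.arange(222,233);P=g[222:233,292:298]
out=[]
for c in P.T:
    lo,hi=c[:4].min(),148.
    n=(c-lo)/(hi-lo);i=np.where(n>.5)[0]; i=[k for k in i if k>3][0]
    out.append(222+i-1+(.5-n[i-1])/(n[i]-n[i-1]))
print('pad edge',np.mean(out).round(2),np.round(out,2))
s=r.read_state();print(s['eef_pos'].round(1),s['force'].round(1))
E
python3 pad.py; python3 circ.py 591.5 66.5 634.9 63.5 7.5 12 45
```

```text
pad edge 228.28 [228.22 228.45 228.49 228.33 228.21 228.  ]
[634.9  63.5 116.8] [ 5.2 -0.6 -3.1]
[-0.07, -0.59] [0.08, -1.16] [0.31, -1.7] [0.61, -2.21] [0.97, -2.68] [1.39, -3.09] [1.85, -3.45] [2.36, -3.74] [2.91, -3.97] [3.48, -4.12] [4.06, -4.19] [4.65, -4.19] -93.9542477155211
```

arm_command:
  rows:
    - [[-0.12,-0.59,0],0,1.0]
    - [[0.05,-1.16,0],0,1.0]
    - [[0.31,-1.7,0],0,1.0]
    - [[0.61,-2.21,0],0,1.0]
    - [[0.61,-2.21,0],0,1.0]
    - [[0.61,-2.21,0],0,1.0]

```text
time: 8.15
eef_pos: [626.8, 41.0, 116.6]
ee_rot: [[-1.0, -0.0, -0.001], [-0.0, 1.0, -0.002], [0.001, -0.002, -1.0]]
force: [-0.4, -3.1, 1.0]
finger_gap: 15.7
grasp_force: 20.0
```

```bash
python3 pad.py
```

```text
pad edge 228.78 [228.77 228.89 228.91 228.86 228.7  228.58]
[627.2  41.6 116.6] [-0.7 -2.9  0.6]
```

arm_command:
  rows:
    - [[0.2,-0.25,0],0,1.0]
    - [[0.36,-0.47,0],0,1.0]
    - [[0.56,-0.68,0],0,1.0]
    - [[0.78,-0.88,0],0,1.0]
    - [[0.78,-0.88,0],0,1.0]
    - [[0.78,-0.88,0],0,1.0]

```text
time: 8.95
eef_pos: [619.6, 33.1, 116.7]
ee_rot: [[-1.0, -0.001, -0.0], [-0.001, 1.0, -0.0], [0.0, -0.0, -1.0]]
force: [1.2, 0.3, -1.5]
finger_gap: 15.8
grasp_force: 20.0
```

```bash
python3 pad.py
```

```text
pad edge 228.94 [228.84 228.94 229.02 229.02 228.98 228.81]
[619.6  33.2 116.7] [ 0.8 -0.3 -0.2]
```

arm_command:
  rows:
    - [[0.22,-0.19,0],0,1.0]
    - [[0.46,-0.36,0],0,1.0]
    - [[0.71,-0.51,0],0,1.0]
    - [[0.97,-0.65,0],0,1.0]
    - [[0.97,-0.65,0],0,1.0]
    - [[0.97,-0.65,0],0,1.0]

```text
time: 9.75
eef_pos: [609.6, 26.6, 116.7]
ee_rot: [[-1.0, -0.001, -0.001], [-0.001, 1.0, -0.0], [0.001, -0.0, -1.0]]
force: [1.6, -0.4, -0.1]
finger_gap: 15.7
grasp_force: 20.0
```

```bash
python3 pad.py
```

```text
pad edge 229.05 [228.87 229.11 229.3  229.2  228.97 228.83]
[609.6  26.7 116.6] [ 0.5 -1.2 -0.2]
```

```bash
python3 circ.py 591.5 66.5 609.6 26.7 3.75 16 44.5
```

```text
[0.24, -0.18] [0.51, -0.28] [0.79, -0.35] [1.08, -0.41] [1.37, -0.45] [1.66, -0.47] [1.95, -0.47] [2.24, -0.45] [2.53, -0.41] [2.81, -0.36] [3.1, -0.28] [3.37, -0.19] [3.64, -0.08] [3.9, 0.05] [4.15, 0.2] [4.4, 0.36] -125.54519990842901
```

arm_command:
  rows:
    - [[0.28,-0.1,0],0,1.0]
    - [[0.55,-0.2,0],0,1.0]
    - [[0.83,-0.28,0],0,1.0]
    - [[1.12,-0.35,0],0,1.0]
    - [[1.12,-0.35,0],0,1.0]
    - [[1.12,-0.35,0],0,1.0]

```text
time: 10.55
eef_pos: [598.4, 23.1, 116.7]
ee_rot: [[-1.0, -0.001, -0.001], [-0.001, 1.0, -0.001], [0.001, -0.001, -1.0]]
force: [0.8, -2.9, -0.8]
finger_gap: 15.5
grasp_force: 20.0
```

```bash
python3 pad.py
```

```text
pad edge 229.08 [228.91 229.18 229.31 229.2  229.04 228.85]
[598.5  23.1 116.7] [ 2.  -3.2 -0.7]
```

arm_command:
  rows:
    - [[0.28,-0.05,0],0,1.0]
    - [[0.56,-0.07,0],0,1.0]
    - [[0.56,-0.07,0],0,1.0]
    - [[0.56,-0.07,0],0,1.0]
    - [[0.56,-0.07,0],0,8.7]
    - [[0.56,-0.07,0],0,8.7]
    - [[0.56,-0.07,0],0,8.7]
    - [[0.56,-0.07,0],0,8.7]
    - [[0.56,-0.07,0],0,8.7]
    - [[0.56,-0.07,0],0,8.7]
    - [[0.56,-0.07,0],0,8.7]
    - [[0.56,-0.07,0],0,8.7]

```text
time: 11.95
eef_pos: [593.3, 22.7, 116.7]
ee_rot: [[-1.0, -0.0, -0.0], [-0.0, 1.0, -0.0], [0.0, -0.0, -1.0]]
force: [-0.3, -0.8, -0.2]
finger_gap: 75.9
grasp_force: 0.0
```

```bash
python3 pad.py
```

```text
pad edge 229.09 [228.95 229.18 229.3  229.18 229.07 228.84]
[593.3  22.7 116.7] [-0.  -0.1  0.3]
```

arm_command:
  rows:
    - [[0,0,-1],0,8.7]
    - [[0,0,-4],0,8.7]
    - [[0,0,-8],0,8.7]
    - [[1.5,-4,-9],0,8.7]
    - [[3,-8,-9],0,8.7]
    - [[4.5,-12,-9],0,8.7]
    - [[6,-16,-9],0,8.7]
    - [[7.2,-20,-9],0,8.7]
    - [[8.3,-24,-9],0,8.7]
    - [[8.83,-26.3,-9],0,8.7]
    - [[8.83,-26.47,-9],0,8.7]
    - [[8.83,-26.47,-9],0,8.7]

```text
time: 13.35
eef_pos: [505.1, -242.2, 207.2]
ee_rot: [[-1.0, 0.001, 0.0], [0.001, 1.0, 0.0], [-0.0, 0.0, -1.0]]
force: [-0.6, 0.8, -0.6]
finger_gap: 87.2
grasp_force: 0.0
```

Run:
```python
from h import *
s=r.read_state();print(s['joint_positions'].round(1),s['eef_pos'].round(1))
im=snap('scene');K,rv,t=cam('scene')
# collar check: overlay predicted outline
for p in ([505,-242,42],[576,-77,45],[576,-77,0]):
    u=proj('scene',p)[0].round().astype(int);cv2.circle(im,tuple(map(int,u)),1,(255,0,0),-1)
    print(p,u)
for z in (0,42):
    q=proj('scene',[[505+25*np.cos(a),-242+25*np.sin(a),z] for a in np.linspace(0,6.28,60)]).round().astype(np.int32)
    cv2.polylines(im,[q],True,(0,255,0),1)
for (x,y,z,R) in ((576,-77,0,37),(576,-77,45,11.5)):
    q=proj('scene',[[x+R*np.cos(a),y+R*np.sin(a),z] for a in np.linspace(0,6.28,60)]).round().astype(np.int32)
    cv2.polylines(im,[q],True,(0,0,255),1)
cv2.imwrite('pics/b4.png',cv2.resize(im[170:330,250:450],None,fx=3.7,fy=3.7,interpolation=0)[:,:,::-1])
im=cv2.imread('pics/top1.png');im=cv2.resize(im[170:240,280:400],None,fx=6,fy=6,interpolation=2)
for (x,y,z,R) in ((576,-77,0,37),(576,-77,45,11.5),(505,-242,42,25)):
    q=((proj('top',[[x+R*np.cos(a),y+R*np.sin(a),z] for a in np.linspace(0,6.28,60)])-[280,170]+.5)*6).round().astype(np.int32)
    cv2.polylines(im,[q],True,(0,0,255),1)
cv2.imwrite('pics/b5.png',im)
```

```text
[ -32.7   18.6   93.2    0.    68.2 -122.6] [ 505.1 -242.2  207.2]
[505, -242, 42] [360 279]
[576, -77, 45] [329 235]
[576, -77, 0] [330 254]
```

View pics/b4.png

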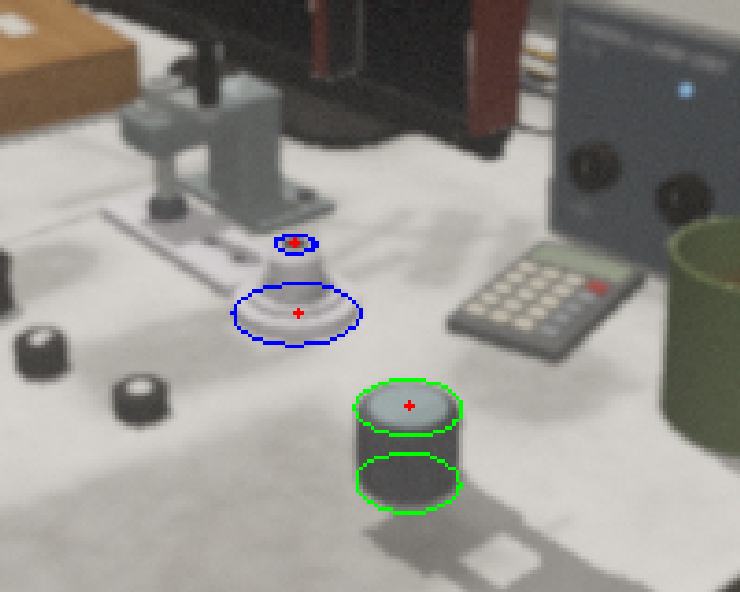

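View pics/b5.png

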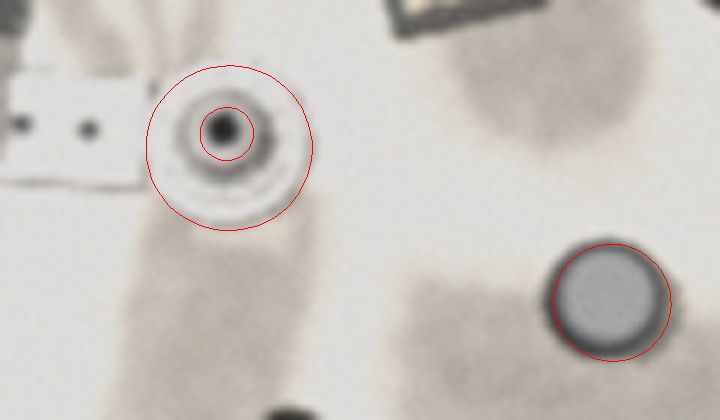

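arm_command:
  rows:
    - [[0,0.07,3],0,8.7]
    - [[0,0.07,7],0,8.7]
    - [[0,0.07,11],0,8.7]
    - [[0,0.07,15],0,8.7]
    - [[0,0.07,17.5],0,8.7]
    - [[0,0.07,19],0,8.7]
    - [[0,0.07,19],0,5.5]
    - [[0,0.07,19],0,4.8]
    - [[0,0.07,19],0,4.8]
    - [[0,0.07,19],0,4.8]
    - [[0,0.07,19],0,4.8]
    - [[0,0.07,19],0,4.8]
  squeeze: 5

```text
time: 14.6
eef_pos: [505.6, -241.5, 17.6]
ee_rot: [[-1.0, -0.0, 0.001], [-0.0, 1.0, -0.001], [-0.001, -0.001, -1.0]]
force: [0.2, 1.7, 5.5]
finger_gap: 49.7
grasp_force: 5.0
```

arm_command:
  rows:
    - [[0,0,0],0,8.7]
    - [[0,0,0],0,8.7]
    - [[0,0,0],0,8.7]
    - [[0,0,0],0,8.7]
    - [[0,0,0],8,8.7]
    - [[0,0,0],16,8.7]
    - [[0,0,0],24,8.7]
    - [[0,0,0],32,8.7]
    - [[0,0,0],40,8.7]
    - [[0,0,0],48,8.7]
    - [[0,0,0],56,8.7]
    - [[0,0,0],64,8.7]

```text
time: 15.8
eef_pos: [505.1, -241.3, 16.5]
ee_rot: [[-0.434, 0.901, -0.0], [0.901, 0.434, -0.0], [0.0, -0.0, -1.0]]
force: [-0.2, 0.6, 0.0]
finger_gap: 86.8
grasp_force: 0.0
```

arm_command:
  rows:
    - [[0,0,0],8,8.7]
    - [[0,0,0],16,8.7]
    - [[0,0,0],24,8.7]
    - [[0,0,0],26,8.7]
    - [[0,0,0],26,4.5]
    - [[0,0,0],26,4.5]
    - [[0,0,0],26,4.5]
    - [[0,0,0],26,4.5]
    - [[0,0,0],26,4.5]
    - [[0,0,0],26,4.5]
    - [[0,0,0],26,4.5]
    - [[0,0,0],26,4.5]
  squeeze: 5

```text
time: 17.0
eef_pos: [505.2, -241.4, 16.7]
ee_rot: [[-0.001, 1.0, 0.0], [1.0, 0.001, -0.0], [-0.0, 0.0, -1.0]]
force: [-0.1, 0.5, 0.1]
finger_gap: 50.7
grasp_force: 5.0
```

arm_command:
  rows:
    - [[0,0,0],0,4.5]
    - [[0,0,0],0,4.5]
    - [[0,0,0],0,4.5]
    - [[0,0,0],0,4.5]
  squeeze: 35

```text
time: 17.4
eef_pos: [505.1, -241.3, 16.7]
ee_rot: [[-0.001, 1.0, -0.0], [1.0, 0.001, -0.0], [-0.0, -0.0, -1.0]]
force: [1.3, -0.9, -0.1]
finger_gap: 49.8
grasp_force: 35.0
```

Run:
```python
from h import *
s=r.read_state();print(s['joint_positions'].round(1),s['eef_pos'].round(1),s['ee_rot'].round(3).tolist(),s['force'].round(1))
```

```text
[-32.6  33.  102.7  -0.   44.3 -32.6] [ 505.1 -241.3   16.7] [[-0.001, 1.0, -0.0], [1.0, 0.001, -0.0], [-0.0, -0.0, -1.0]] [ 1.3 -0.9 -0.1]
```

arm_command:
  rows:
    - [[0,0,-1],0,4.5]
    - [[0,0,-4],0,4.5]
    - [[0,0,-7],0,4.5]
    - [[1,0.4,-8],0,4.5]
    - [[4,1.7,-8],-8,4.5]
    - [[7,3,-8],-16,4.5]
    - [[10,4.3,-8],-24,4.5]
    - [[13,5.6,-8],-32,4.5]
    - [[15.5,6.7,-8],-40,4.5]
    - [[16.5,7.16,-8],-40,4.5]
    - [[16.5,7.16,-8],-40,4.5]
    - [[16.5,7.16,-8],-40,4.5]

```text
time: 18.6
eef_pos: [576.1, -76.6, 96.4]
ee_rot: [[-0.642, 0.767, -0.001], [0.767, 0.642, -0.0], [0.0, -0.001, -1.0]]
force: [-0.0, -1.2, -0.4]
finger_gap: 50.0
grasp_force: 35.0
```

Run:
```python
from h import *
s=r.read_state();print(s['joint_positions'].round(1),s['eef_pos'].round(1),s['force'].round(1),s['finger_gap'])
im=snap('scene')
x,y,z=s['eef_pos'];b=z-16.7
for (x_,y_,z_,R,c) in ((x,y,b,25,(0,255,0)),(576.7,-76,45,11.5,(0,0,255)),(576.7,-76,0,37,(0,0,255))):
    q=proj('scene',[[x_+R*np.cos(a),y_+R*np.sin(a),z_] for a in np.linspace(0,6.28,60)])
    cv2.polylines(im,[((q-[260,150]+.5)).round().astype(np.int32)+[260,150]],True,c,1) if 0 else None
big=cv2.resize(im[150:280,250:410],None,fx=4.6,fy=4.6,interpolation=2)
for (x_,y_,z_,R,c) in ((x,y,b,25,(0,255,0)),(576.7,-76,45,11.5,(0,0,255)),(576.7,-76,0,37,(0,0,255))):
    q=proj('scene',[[x_+R*np.cos(a),y_+R*np.sin(a),z_] for a in np.linspace(0,6.28,60)])
    cv2.polylines(big,[((q-[250,150]+.5)*4.6).round().astype(np.int32)],True,c,1)
cv2.imwrite('pics/b6.png',big[:,:,::-1])
```

```text
[-14.4  27.7  96.9  -0.   55.5 -54.2] [576.1 -76.6  96.4] [-0.  -1.2 -0.4] 49.974603720151514
```

View pics/b6.png

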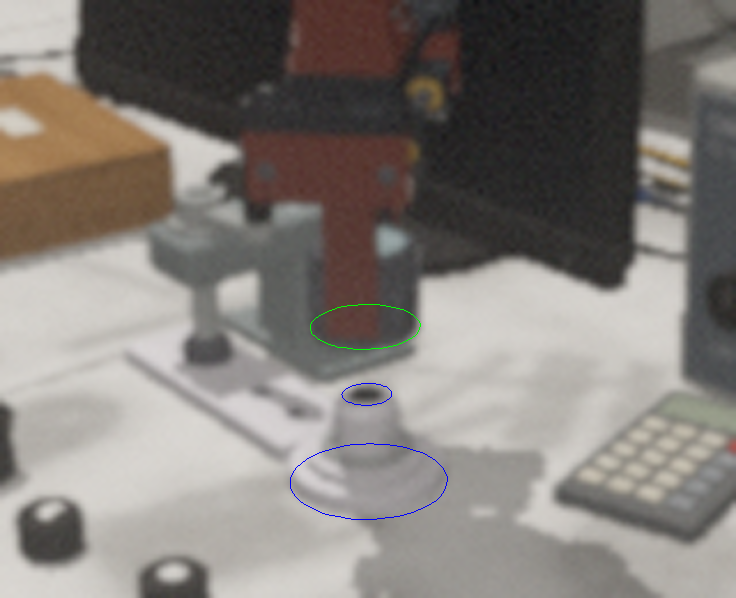

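arm_command:
  rows:
    - [[0,0,1.5],0,4.5]
    - [[0,0,2.8],0,4.5]
    - [[0,0,3.3],0,4.5]
    - [[0,0,3.7],0,4.5]
    - [[0,0,4.1],0,4.5]
    - [[0,0,4.4],0,4.5]
    - [[0,0,4.5],0,4.5]
    - [[0,0,4.5],0,4.5]
    - [[0,0,4.5],0,4.5]

```text
time: 19.55
eef_pos: [576.8, -76.3, 51.9]
ee_rot: [[-0.643, 0.766, 0.0], [0.766, 0.643, -0.0], [-0.0, 0.0, -1.0]]
force: [-0.1, -0.1, -1.0]
finger_gap: 49.9
grasp_force: 35.0
```

arm_command:
  rows:
    - [[0,0,0.15],0,4.5]
    - [[0,0,0.3],0,4.5]
    - [[0,0,0.45],0,4.5]
    - [[0,0,0.5],0,4.5]
    - [[0,0,0.55],0,4.5]
    - [[0,0,0.55],0,4.5]

```text
time: 20.15
eef_pos: [576.9, -76.4, 47.1]
ee_rot: [[-0.643, 0.766, 0.001], [0.766, 0.643, -0.0], [-0.001, 0.0, -1.0]]
force: [-2.4, -0.0, 8.2]
finger_gap: 49.9
grasp_force: 35.0
```

arm_command:
  rows:
    - [[0,0,0],2.5,4.5]
    - [[0,0,0],5,4.5]
    - [[0,0,0],7.5,4.5]
    - [[0,0,0],10,4.5]
    - [[0,0,0],12.5,4.5]
    - [[0,0,0],15,4.5]
    - [[0,0,0],17.5,4.5]
    - [[0,0,0],20,4.5]

```text
time: 20.95
eef_pos: [577.1, -76.7, 47.2]
ee_rot: [[-0.341, 0.94, 0.001], [0.94, 0.341, -0.001], [-0.001, 0.001, -1.0]]
force: [-2.2, -2.3, 8.0]
finger_gap: 49.6
grasp_force: 35.0
```

arm_command:
  rows:
    - [[0,0,0],2.5,4.5]
    - [[0,0,0],5,4.5]
    - [[0,0,0],7.5,4.5]
    - [[0,0,0],10,4.5]

```text
time: 21.35
eef_pos: [576.9, -76.6, 47.0]
ee_rot: [[-0.173, 0.985, 0.001], [0.985, 0.173, -0.001], [-0.001, 0.0, -1.0]]
force: [-1.5, -0.4, 6.6]
finger_gap: 50.3
grasp_force: 35.0
```

arm_command:
  rows:
    - [[0,0,0],2.5,4.5]
    - [[0,0,0],5,4.5]
    - [[0,0,0],7.5,4.5]

```text
time: 21.65
eef_pos: [576.9, -76.4, 47.1]
ee_rot: [[-0.043, 0.999, 0.001], [0.999, 0.043, -0.0], [-0.0, 0.001, -1.0]]
force: [-2.4, 0.5, 8.4]
finger_gap: 49.8
grasp_force: 35.0
```

arm_command:
  rows:
    - [[0,0,0],2.5,4.5]
    - [[0,0,0],5,4.5]
    - [[0,0,0],7.5,4.5]

```text
time: 21.95
eef_pos: [576.9, -76.9, 47.0]
ee_rot: [[0.088, 0.996, 0.001], [0.996, -0.088, -0.001], [-0.001, 0.001, -1.0]]
force: [-1.4, -2.0, 5.3]
finger_gap: 50.0
grasp_force: 35.0
```

arm_command:
  rows:
    - [[0,0,0],2.5,4.5]
    - [[0,0,0],5,4.5]
    - [[0,0,0],7.5,4.5]

```text
time: 22.25
eef_pos: [576.8, -76.3, 46.3]
ee_rot: [[0.218, 0.976, 0.0], [0.976, -0.218, -0.0], [-0.0, 0.0, -1.0]]
force: [0.1, 0.2, -0.9]
finger_gap: 50.0
grasp_force: 35.0
```

arm_command:
  rows:
    - [[0,0,0.15],0,4.5]
    - [[0,0,0.3],0,4.5]
    - [[0,0,0.5],0,4.5]
    - [[0,0,0.7],0,4.5]
    - [[0,0,0.7],0,4.5]

```text
time: 22.75
eef_pos: [576.5, -76.1, 38.8]
ee_rot: [[0.216, 0.976, -0.0], [0.976, -0.216, 0.0], [0.0, -0.0, -1.0]]
force: [-0.5, 1.0, -2.0]
finger_gap: 49.7
grasp_force: 35.0
```

Keyed over the pins. Pressing home.

arm_command:
  rows:
    - [[0,0,0.15],0,4.5]
    - [[0,0,0.3],0,4.5]
    - [[0,0,0.45],0,4.5]
    - [[0,0,0.6],0,4.5]
    - [[0,0,0.7],0,4.5]
    - [[0,0,0.7],0,4.5]

```text
time: 23.35
eef_pos: [576.6, -76.2, 33.6]
ee_rot: [[0.216, 0.976, 0.0], [0.976, -0.216, -0.0], [-0.0, 0.0, -1.0]]
force: [-3.6, 2.9, 15.4]
finger_gap: 49.8
grasp_force: 35.0
```

arm_command:
  rows:
    - [[0,0,0.03],0,4.5]
    - [[0,0,0.03],0,4.5]
    - [[0,0,0.03],0,4.5]
    - [[0,0,0.03],0,4.5]

```text
time: 23.75
eef_pos: [576.6, -76.2, 33.6]
ee_rot: [[0.216, 0.976, 0.0], [0.976, -0.216, -0.0], [-0.0, 0.0, -1.0]]
force: [-5.6, 3.4, 18.2]
finger_gap: 49.9
grasp_force: 35.0
```

```bash
python3 pad.py
python3 - <<'E'
from h import *
im=snap('scene')
cv2.imwrite('pics/b7.png',cv2.resize(im[150:310,220:420],None,fx=3.7,fy=3.7,interpolation=2)[:,:,::-1])
E
```

```text
pad edge 229.03 [228.87 229.11 229.26 229.23 228.94 228.79]
[576.6 -76.2  33.6] [-4.8  3.3 18.7]
```

View pics/b7.png

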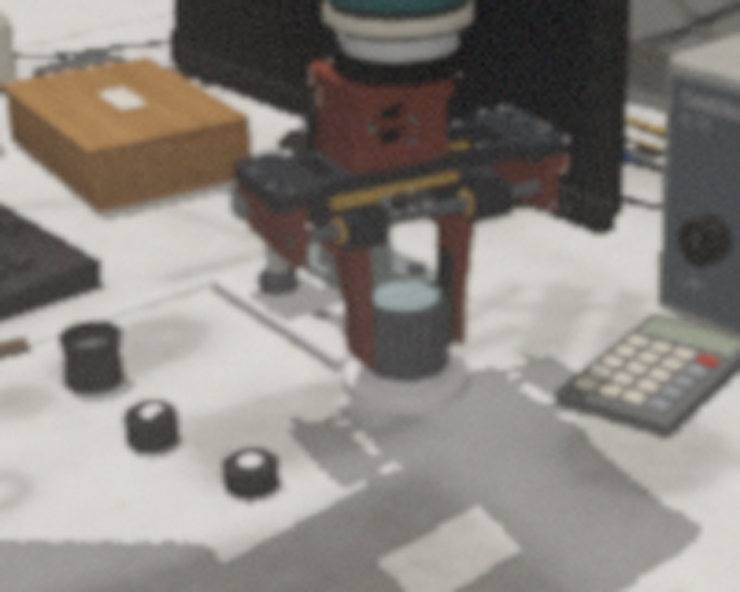

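The picture shows the collar seated low on the mount at about (410,330), gripped and upright. The jaw pad is still on the foot at (278,280), and the loupe and specimens are untouched. The tool stopped hard at z 33.6 with 18 N of push, so I'm handing the job in.

```bash
python3 -c "
from cell import r
print(r.finish_job())"
```

```text
the job is handed in; nothing more can be done
None
```

I handed the job in with the clamp cranked tight first, then the collar keyed over the pins and held fully home under about 18 N of push; the loupe and specimens look unmoved, and no verdict came back.

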